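# Open the board test jig and slide the board out

## Task

On the test jig, gently push the counterweighted hold-down arm up off the circuit board and past its balance point, so that it swings over and stays raised by itself with nothing touching it. Then push the board carriage sideways by its upright tab until it is fully out against the end stop, leaving the arm up. Only push, do not grip or shove hard, and leave the screwdriver, tape roll, jar and parts tray where they are.

Things in the scene. Friction and masses are not known exactly. Their poses are not given: they have to be found in the camera images.
- jig: Board test jig, fixed to the bench. x points from its front (robot side) to the pivot at its back, y left, z up; origin at bench level under the arm's centre line. Aluminium base plate 20 mm thick, x -105..115, y -85..165 mm. Dark end stop for the carriage at y 142..154 mm, up to z 42 mm. Carriage guides along y at x -92 and 22 mm, up to z 34 mm
- pivot (a point): The arm's hinge point, at (85, 0, 100) mm in the jig's frame; the hinge axis is level, along the jig's y. Two dark steel cheeks carry it, up to 120 mm above the bench, y +-38 mm, x 63..107 mm
- holdarm (a joint): Angle of the steel hold-down arm, rad: 0 = level, pointing to the jig's front (-x), foot on the board; grows as the free end rises; 1.75 = raised at its stop, leaning slightly back. Beam 22 mm wide, 14 thick. Released below about 0.65 rad it falls down, above 0.85 rad it falls on, damped, to the raised stop in about 1 to 3 s. 1 to 2 N at the bar lifts it. A counterweight drum stands above the pivot
- bar_mid (a point): Centre of the round steel cross bar at the arm's free end: 16 mm diameter, 100 mm long, parallel to the jig's y, 195 mm from the pivot, moving with the arm. With the arm down it is 5 mm in front of the base plate's front edge and 100 mm above the bench, with free space below and in front; push it up from below
- carriage (a joint): Travel of the carriage along the jig's +y, m: 0 = board under the arm's foot (starts at 0 to 0.02), 0.09 = fully out against the end stop. It stays where it is left; pushing it takes about 2 N. Black plate 100 x 100 x 10 mm, top 30 mm above the bench, with the green circuit board screwed on
- tab_face (a point): Point on the outer (jig -y) face of the carriage's upright black push tab, 56 mm above the bench; moves with the carriage. The tab stands on the carriage's -y edge, 70 mm wide (jig x), 10 mm thick, top 72 mm above the bench. The base plate (top at 20 mm) reaches 25 mm or more to the -y side of this face; the space there is free. Push the tab to +y
- screwdriver: Bystander: loose screwdriver lying on the bench, about 200 mm long along its x axis, 26 mm thick, origin on the bench under its middle. To be left alone
- tape_roll: Bystander: loose roll of tape lying flat, 90 mm diameter, 22 mm high, origin at the centre of its underside. To be left alone
- flux_jar: Bystander: loose closed jar, 48 mm diameter, 60 mm high, origin at the centre of its underside. To be left alone
- parts_tray: Bystander: loose open tray 90 x 70 x 28 mm, origin at the centre of its underside. To be left alone

How it is judged:
By the outcome, as a careful person would: the job done as asked, in the order asked, and still so for the second after the job is handed in, with the robot touching nothing.
It also fails if it takes over 58 s, if anything falls off the work surface, if the arm or the gripper's body presses on something with over 40 N, if the wrist force passes 120 N, or if a joint passes its speed limit or range.

## Robot

A 7-joint arm with a two-finger parallel gripper is mounted at the origin on the work surface. World frame = base frame: x ahead of the robot, y to its left, z up, the work surface at z = 0. Lengths are in mm, angles in rad, forces in N, time in s.
With the tool pointing down it reaches from about 425 to 800 mm from the base axis. Payload 8.3 kg.
Tool frame: the origin (TCP) lies on the front face of the gripper's body, between the roots of the fingers; the fingertips stand 73 mm ahead of it and the grasp point (between the pads) lies 54 mm ahead of it; z points along the fingers, y is the direction in which the jaws open and shut (so a half turn about z gives the same grasp; the last joint's range is limited). The gripper opens to 85 mm and grips with 20 to 120 N. Pads are 22 mm wide; open, the fingers measure 114 mm over their backs; the gripper's body (76 mm by 85 mm) begins 54 mm behind the grasp point. The pads swing forward as they close: fully open they stand 13 mm farther back than shut.
Start: joints at [-1.176, 0.383, 0.016, 1.37, -0.006, 1.388, -0.046], TCP at [276.189, 560.65, 303.879] pointing down, gripper open.
Joint ranges: [-2.95, 2.95], [-0.25, 2.06], [-1.52, 1.56], [0.18, 2.33], [-1.44, 4.58], [0.02, 2.06], [-3.01, 3.01]. Speed limits (rad/s): [2.39, 2.39, 3.01, 3.01, 3.14, 3.14, 3.14].

## Interface

Orientations are given as a rotation vector (axis times angle).
In Python, from bench import telemetry, cams, arm gives the robot as it stands.
- The arm moves only by the tool play_rows, never from a script. Its argument "motion" is a list of rows, each a list of 3 entries, a list of its own where there are three numbers: the opening, from 0 (shut) to 1 (fully open), then the shift along the tool's x, y, z in m, then the turn, a rotation vector about the tool's x, y, z in degrees. In form: [[grip, [x, y, z], [wx, wy, wz]], ...]. A call has 1 to 10 rows; each row is the pose to reach, as a shift and turn from the pose commanded when the call began, along the tool's axes at that moment; what a row does not reach only later rows make up. A row lasts 1/10 s, in which the tool goes at most 50 mm and 8.59 degrees, less where a joint would pass 70% of its speed; a pose out of reach is approached as far as the arm can. A call with a gripper value outside its range is refused whole. The fingers move at their own pace and stop on an object; "newtons" is the grip in N (left out, the last holds). Time passes only in rows, so rows that repeat a pose let the fingers close. It gives the time, the measured TCP pose, the force and the opening at its end, in the units of the state.
- telemetry.state(): the state, without advancing time (a new reading comes with each control period).
- cams.get_image(name): name is "side" or "top"; returns a dict with "img" (480x640x3 uint8, red, green, blue), "K" (3x3 intrinsics, pixels), "extrinsics" (4x4, takes a point from camera to world coordinates). Camera axes: x right, y up, looking along -z (the intrinsics and any distortion apply to the point x, -y, -z); pixel columns grow to the right and rows downward; lengths in mm; the calibration is good to about 2 mm. A picture is of the moment at which its call begins. There is no depth.
- arm.sign_off(): hands the job in, once; it reports no verdict.
The state is a dict: "time": time; "joint_pos": joint angles; "dq": joint speeds; "tau": joint torques, N m; "tcp_pos": TCP position; "orientation": TCP orientation; "contact_force": force on the tool from outside, world axes, zero at the start; "torque": the same for the moment, N m; "opening": finger opening in mm.
Only numpy, scipy, OpenCV 4.12 (cv2) and the standard library are available. Lean on these libraries where they do the work, as an engineer would, in place of code of your own. Each camera call takes 0.05 s, during which the arm holds its last target.

## Working session

There is one attempt and no reset: what is moved stays moved. The work goes in short steps, Python scripts to look and compute and a tool call to move; the robot and the scene stay as the last step left them, time stands still between calls to the robot, and variables do not carry over. Pictures are saved under pics/ and viewed, and the job is handed in when it is done.

Besides the shell and the picture viewer there is one more tool, called after "Emit:" by a JSON object that holds its "fn" and its "kwargs", one argument or row to a line. play_rows: Moves the arm, as the interface text tells. Its arguments: {"type":"object","properties":{"motion":{"type":"array","items":{"type":"array"}},"newtons":{"type":"number"}},"required":["motion"]}

```bash
mkdir -p pics; ls; python3 - <<'E'
from bench import telemetry,cams
import cv2,numpy as np
s=telemetry.state();print({k:np.round(v,3).tolist() for k,v in s.items()})
for n in("side","top"):
    d=cams.get_image(n);cv2.imwrite(f"pics/{n}0.png",d["img"][:,:,::-1]);print(n,d["K"],d["extrinsics"],[k for k in d])
    np.savez(f"{n}0.npz",**{k:v for k,v in d.items()})
E
```

```text
pics
{'time': 0.0, 'joint_pos': [-1.176, 0.384, 0.016, 1.371, -0.006, 1.388, -0.046], 'dq': [-0.001, 0.0, -0.0, -0.001, -0.001, -0.001, 0.001], 'tau': [0.0, -62.76, 0.844, -37.182, 0.017, 0.014, 0.0], 'tcp_pos': [276.016, 560.327, 302.87], 'orientation': [-0.713, -3.059, 0.003], 'contact_force': [-0.199, 0.336, 0.511], 'torque': [0.062, -0.002, 0.002], 'opening': 85.557}
side [[452.67735756   0.         327.47854427]
 [  0.         452.67735756 242.06018792]
 [  0.           0.           1.        ]] [[-9.87215454e-01  8.82456633e-02 -1.32734134e-01  4.86672005e+02]
 [-1.58985779e-01 -6.04550674e-01  7.80539560e-01  8.03302607e+02]
 [-1.13652791e-02  7.91663555e-01  6.10851574e-01  6.93087791e+02]
 [ 0.00000000e+00  0.00000000e+00  0.00000000e+00  1.00000000e+00]] ['img', 'K', 'extrinsics']
top [[585.41413584   0.         331.09965979]
 [  0.         585.41413584 242.66858402]
 [  0.           0.           1.        ]] [[ 5.31569946e-03  9.94985045e-01 -9.98824439e-02  4.60454582e+02]
 [-9.99949208e-01  6.14423861e-03  7.98935263e-03  1.65895778e+01]
 [ 8.56298796e-03  9.98349016e-02  9.94967169e-01  1.43878640e+03]
 [ 0.00000000e+00  0.00000000e+00  0.00000000e+00  1.00000000e+00]] ['img', 'K', 'extrinsics']
```

View pics/side0.png

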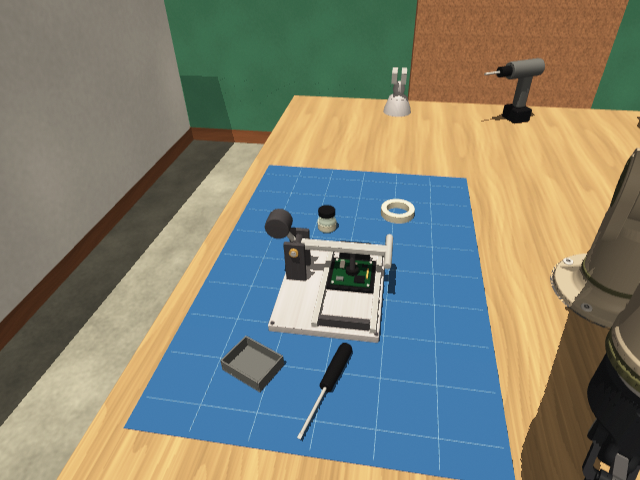

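View pics/top0.png

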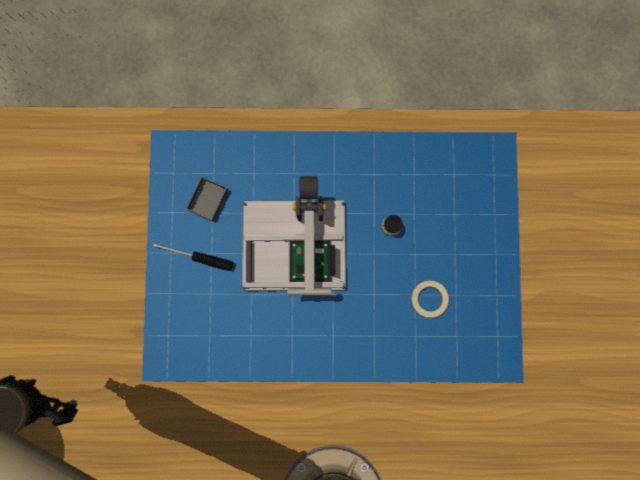

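Top view: jig plate spans about cols 243–346, rows 201–291, almost aligned with the world. The bar is at about (309,293), the tape roll at (430,299), the jar at (392,226), the screwdriver at (154–234, 245–268) and the tray at (208,199). Next I'll zoom in and measure.

```bash
cat >h.py <<'E'
import numpy as np,cv2
def load(n,t="0"):
    d=np.load(f"{n}{t}.npz");return d["img"],d["K"],d["extrinsics"]
def ray(n,uv,t="0"):
    _,K,E=load(n,t);p=np.linalg.inv(K)@[uv[0],uv[1],1];d=E[:3,:3]@[p[0],-p[1],-p[2]];return E[:3,3],d
def onz(n,uv,z,t="0"):
    o,d=ray(n,uv,t);return o+d*(z-o[2])/d[2]
def proj(n,P,t="0"):
    _,K,E=load(n,t);c=E[:3,:3].T@(np.asarray(P,float)-E[:3,3]);q=K@[c[0],-c[1],-c[2]];return q[:2]/q[2]
E
python3 - <<'E'
from h import *
im,_,_=load("top");c=cv2.resize(im[170:310,225:365],None,fx=4,fy=4,interpolation=cv2.INTER_CUBIC);cv2.imwrite("pics/topz.png",c[:,:,::-1])
im,_,_=load("side");c=cv2.resize(im[200:350,255:415],None,fx=4,fy=4,interpolation=cv2.INTER_CUBIC);cv2.imwrite("pics/sidez.png",c[:,:,::-1])
E
```

```text
(no output)
```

View pics/topz.png

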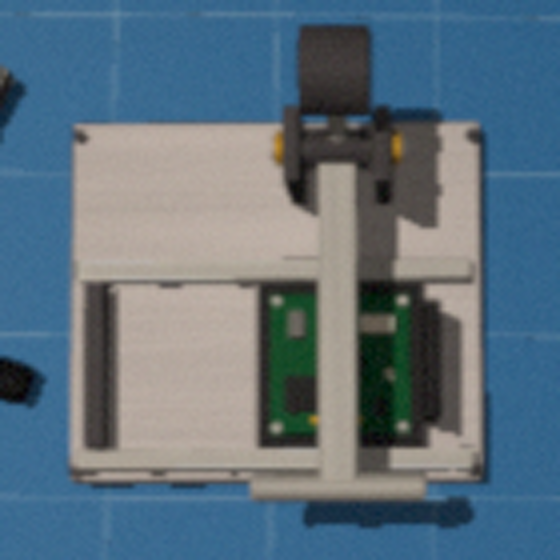

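View pics/sidez.png

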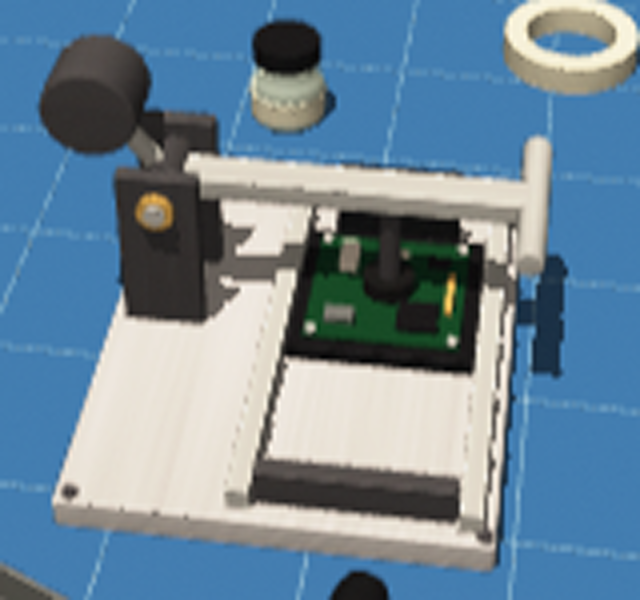

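Zoomed top view: plate corners are at crop (75,125), (480,125), (484,480) and (70,480). The bar runs (250,488)–(425,490), and the tab top is at about x 413–438, y 302–420. In the side crop the bar ends are at (537,140) and (533,268).

```bash
python3 - <<'E'
from h import *
np.set_printoptions(precision=1,suppress=True)
T=lambda x,y:(x/4+225-.4,y/4+170-.4)
S=lambda x,y:(x/4+255-.4,y/4+200-.4)
P=[onz("top",T(*p),20) for p in [(75,125),(480,125),(484,480),(70,480)]];print("plate",*P)
print("bar",onz("top",T(250,488),108),onz("top",T(425,490),108))
print("bar side",onz("side",S(537,140),104),onz("side",S(533,268),104))
print("tab top",onz("top",T(413,302),72),onz("top",T(438,302),72),onz("top",T(413,420),72),onz("top",T(438,420),72))
print("board/carriage left edge",onz("top",T(260,300),30),onz("top",T(260,445),30))
print("plate side",[onz("side",S(*p),20) for p in [(55,508),(497,555)]])
for n,uv,z in [("tape",(430,299),22),("jar",(393,224),60),("sd tip",(154,245),5),("sd handle",(234,267),13),("tray",(208,199),28)]: print(n,onz("top",uv,z))
# jig fit from plate corners
J=np.array([[115,165],[115,-85],[-105,-85],[-105,165]],float);Q=np.array(P)[:,:2]
M,_=cv2.estimateAffinePartial2D(J,Q);print(M,"scale",np.hypot(*M[:,0]),"yaw deg",np.degrees(np.arctan2(M[1,0],M[0,0])))
print([proj("side",[*(M@[jx,jy,1]/1),z])*1 for jx,jy,z in [(-110,50,100),(-110,-50,100)]], S(537,140),S(533,268))
E
```

```text
plate [704.5 220.8  20. ] [706.2 -27.4  20. ] [489.1 -30.5  20. ] [487.7 219.4  20. ]
bar [482.1 104.9 108. ] [481.5   5.9 108. ]
bar side [487.    5.1 104. ] [483.3 112.  104. ]
tab top [591.9  13.2  72. ] [592.   -1.5  72. ] [522.7  12.8  72. ] [522.8  -1.8  72. ]
board/carriage left edge [596.6 105.5  30. ] [509.1 104.4  30. ]
plate side [array([704.6, 228.3,  20. ]), array([488.3, 225.5,  20. ])]
tape [ 467.6 -234.1   22. ]
jar [ 644.4 -141.4   60. ]
sd tip [596.  439.7   5. ]
sd handle [542.6 241.2  13. ]
tray [707.1 305.7  28. ]Traceback (most recent call last):
  File "<stdin>", line 14, in <module>
cv2.error: OpenCV(4.12.0) /io/opencv/modules/calib3d/src/ptsetreg.cpp:1108: error: (-215:Assertion failed) count >= 0 && to.checkVector(2) == count in function 'estimateAffinePartial2D'
```

Measurements hold up: the jig origin is ≈(592, 55.5) with yaw ≈0, bar centre ≈(482, 55.5, 100) and tab outer face at y ≈ -2, all matching the given sizes. The next step is a helper that turns a target pose into tool-axis shifts.

```bash
cat >>h.py <<'E'
from scipy.spatial.transform import Rotation as Ro
def to(cur_p,cur_rv,p,R):
    A=Ro.from_rotvec(cur_rv).as_matrix()
    return np.round(A.T@(np.array(p,float)-cur_p)/1000,3), np.round(np.degrees(Ro.from_matrix(A.T@R).as_rotvec()),1)
def Rz(z,y):
    z=np.array(z,float);z/=np.linalg.norm(z);y=np.array(y,float);y-=z*(y@z);y/=np.linalg.norm(y);return np.c_[np.cross(y,z),y,z]
def Rpitch(deg,yaw=0):
    c,s=np.cos(np.radians(deg)),np.sin(np.radians(deg));cy,sy=np.cos(np.radians(yaw)),np.sin(np.radians(yaw))
    return Rz([c*cy,c*sy,-s],[-sy,cy,0])
E
python3 - <<'E'
from h import *
from bench import telemetry
s=telemetry.state();p,r=np.array(s["tcp_pos"]),s["orientation"]
print(to(p,r,[440,55,320],Rpitch(55)))
print(to(p,r,[440,55,320],Rpitch(90)))
print(to(p,r,[460,300,320],Rpitch(90)))
E
```

```text
(array([-0.37 , -0.381, -0.016]), array([ -8.1, -34.4, -25.4]))
(array([-0.37 , -0.381, -0.016]), array([ -0.1,  -0. , -26.2]))
(array([-0.28 , -0.152, -0.017]), array([ -0.1,  -0. , -26.2]))
```

Emit:
{"fn": "play_rows", "kwargs": {
  "motion": [
    [0, [-0.04, -0.02, 0], [0, 0, -4]],
    [0, [-0.08, -0.04, 0], [0, 0, -8]],
    [0, [-0.12, -0.06, 0], [0, 0, -12]],
    [0, [-0.16, -0.08, 0], [0, 0, -16]],
    [0, [-0.2, -0.11, 0], [0, 0, -20]],
    [0, [-0.24, -0.13, 0], [0, 0, -23]],
    [0, [-0.28, -0.15, 0], [0, 0, -26]],
    [0, [-0.3, -0.19, 0], [0, 0, -26]],
    [0, [-0.32, -0.23, 0], [0, 0, -26]],
    [0, [-0.34, -0.27, -0.01], [0, 0, -26]]
  ],
  "newtons": 20
}}

```text
time: 1.1
tcp_pos: [461.1, 166.0, 312.3]
orientation: [-0.007, -3.139, 0.002]
contact_force: [1.0, 0.6, 0.2]
opening: -0.2
```

```bash
cat >st.py <<'E'
from h import *
from bench import telemetry
s=telemetry.state();P0,R0=np.array(s["tcp_pos"]),s["orientation"]
print("t",round(s["time"],2),"p",np.round(P0,1),"z",np.round(Ro.from_rotvec(R0).as_matrix()[:,2],3),"y",np.round(Ro.from_rotvec(R0).as_matrix()[:,1],3),"q",np.round(s["joint_pos"],3),"F",np.round(s["contact_force"],1),"op",round(s["opening"],1))
E
python3 - <<'E'
from st import *
print(to(P0,R0,[440,55,320],Rpitch(55)))
E
```

```text
t 1.1 p [461.1 166.  312.3] z [-0.003 -0.001 -1.   ] y [ 0.004  1.    -0.001] q [-0.6    0.085  0.203  1.721 -0.017  1.34   1.173] F [1.  0.6 0.2] op -0.2
(array([ 0.021, -0.111, -0.007]), array([ -0.2, -35.2,  -0.2]))
```

Emit:
{"fn": "play_rows", "kwargs": {
  "motion": [
    [0, [0.004, -0.022, -0.002], [0, -7, 0]],
    [0, [0.008, -0.044, -0.004], [0, -14, 0]],
    [0, [0.012, -0.066, -0.006], [0, -21, 0]],
    [0, [0.016, -0.088, -0.007], [0, -28, 0]],
    [0, [0.021, -0.111, -0.007], [0, -35, 0]],
    [0, [0.021, -0.111, -0.007], [0, -35, 0]],
    [0, [0.021, -0.111, -0.007], [0, -35, 0]]
  ]
}}

```text
time: 1.8
tcp_pos: [459.9, 79.5, 303.1]
orientation: [-0.001, 2.628, 0.003]
contact_force: [-0.0, 0.2, 0.6]
opening: 0.3
```

```bash
python3 st.py
```

```text
t 1.8 p [459.9  79.5 303.1] z [ 0.491  0.002 -0.871] y [-0.001  1.     0.002] q [ 0.087 -0.245 -0.356  2.115  0.071  0.762  1.253] F [-0.   0.2  0.6] op 0.3
```

```bash
cat >kin.py <<'E'
from h import *
from scipy.optimize import least_squares
Q=np.array([[-1.176,.384,.016,1.371,-.006,1.388,-.046],[-.6,.085,.203,1.721,-.017,1.34,1.173],[.087,-.245,-.356,2.115,.071,.762,1.253]])
P=np.array([[276,560.3,302.9],[461.1,166,312.3],[459.9,79.5,303.1]])
Zt=np.array([[0,0,-1],[-.003,-.001,-1],[.491,.002,-.871]])
def fk(q,k,sg):
    h,L1,L2,L3,a,b=k
    ry=lambda t:Ro.from_euler('y',t);rz=lambda t:Ro.from_euler('z',t)
    R=rz(sg[0]*q[0])*ry(q[1])*rz(sg[1]*q[2]);p=np.array([0,0,h])+R.apply([a,0,L1])
    R=R*ry(q[3])*rz(sg[2]*q[4]);p=p+R.apply([b,0,L2]);R=R*ry(q[5])*rz(sg[3]*q[6]);return p+R.apply([0,0,L3]),R
if __name__=="__main__":
  import itertools
  for sg in itertools.product([-1,1],repeat=3):
    sg=(*sg,1)
    def f(k): return np.concatenate([np.r_[fk(q,k,sg)[0]-p,300*(fk(q,k,sg)[1].as_matrix()[:,2]-z),.02*(k[4:])] for q,p,z in zip(Q,P,Zt)])
    r=least_squares(f,[350,450,450,200,0,0]);print(sg,r.cost.round(2),r.x.round(1))
E
python3 kin.py
```

```text
(-1, -1, -1, 1) 985.42 [473.4 397.9 509.3 257.3   7.3 188.3]
(-1, -1, 1, 1) 1634.0 [1210.   274.3  656.6  274.7   11.7  769.9]
(-1, 1, -1, 1) 66353.58 [ 80.3 234.7 458.  -57.3  17.4 -57.8]
(-1, 1, 1, 1) 25389.68 [1830.5  449.3  793.   463.9  -64.4 1376. ]
(1, -1, -1, 1) 230569.56 [ 1728.8 -1838.5    89.1  -563.4   266.1   152. ]
(1, -1, 1, 1) 132614.59 [-6407.3 -1225.4 -1515.5 -1466.    354.2 -6348.6]
(1, 1, -1, 1) 120230.89 [ 7739.1 -3181.9  1348.2  -966.8   457.5  5090.3]
(1, 1, 1, 1) 147737.49 [ 2646.7 -2843.    345.3 -1576.4   521.6  1019.3]
```

```bash
python3 - <<'E'
from st import *
print(to(P0,R0,[425,55,220],Rpitch(55)))
E
```

```text
t 1.8 p [459.9  79.5 303.1] z [ 0.491  0.002 -0.871] y [-0.001  1.     0.002] q [ 0.087 -0.245 -0.356  2.115  0.071  0.762  1.253] F [-0.   0.2  0.6] op 0.3
(array([ 0.071, -0.025,  0.055]), array([ 0.1, -5.6,  0. ]))
```

Emit:
{"fn": "play_rows", "kwargs": {
  "motion": [
    [0, [0.02, -0.005, 0.015], [0, -1, 0]],
    [0, [0.04, -0.01, 0.03], [0, -3, 0]],
    [0, [0.06, -0.02, 0.045], [0, -5, 0]],
    [0, [0.07, -0.025, 0.055], [0, -5, 0]],
    [0, [0.07, -0.025, 0.055], [0, -5, 0]],
    [0, [0.07, -0.025, 0.055], [0, -5, 0]]
  ]
}}

```text
time: 2.4
tcp_pos: [440.4, 56.9, 223.4]
orientation: [0.003, 2.558, -0.001]
contact_force: [0.1, 0.3, -1.5]
opening: -0.1
```

```bash
python3 st.py
```

```text
t 2.4 p [440.4  56.9 223.4] z [ 0.551 -0.002 -0.834] y [ 0.003  1.    -0.   ] q [ 0.254 -0.253 -0.485  2.326  0.05   0.472  1.277] F [ 0.1  0.3 -1.5] op -0.1
```

```bash
cat >kin2.py <<'E'
from kin import *
Q=np.vstack([Q,[.254,-.253,-.485,2.326,.05,.472,1.277]]);P=np.vstack([P,[440.4,56.9,223.4]]);Zt=np.vstack([Zt,[.551,-.002,-.834]])
def fk2(q,k):
    sg=(-1,-1,-1,-1);h,L1,L2,L3,a,b,c,o,d=k
    ry=lambda t:Ro.from_euler('y',t);rz=lambda t:Ro.from_euler('z',t)
    R=rz(o+sg[0]*q[0])*ry(q[1])*rz(sg[1]*q[2]);p=np.array([0,0,h])+R.apply([a,0,L1])
    R=R*ry(q[3])*rz(sg[2]*q[4]);p=p+R.apply([b,0,L2]);R=R*ry(q[5]);p=p+R.apply([c,0,L3]);return p,R
def fit(v=0):
    def f(k): return np.concatenate([np.r_[fk2(q,k)[0]-p,300*(fk2(q,k)[1].as_matrix()[:,2]-z)] for q,p,z in zip(Q,P,Zt)]+[.02*k[4:7],[50*k[7],0*k[8]]])
    r=least_squares(f,[400,450,450,200,0,0,0,0,0])
    if v: print(r.cost,r.x.round(2)); print(r.fun[:24].reshape(4,6).round(1))
    return r.x
if __name__=="__main__": fit(1)
E
python3 kin2.py
```

```text
94.05795617939653 [ 2.8505e+02  4.4364e+02  4.6882e+02  2.7428e+02  6.8600e+00  3.1690e+01
  2.7100e+00 -5.0000e-02  0.0000e+00]
[[ 1.3 -0.7 -0.4 -0.2 -0.4  0. ]
 [-2.6  4.3  0.7  0.2 -0.1  0. ]
 [ 2.7  2.4 -0.4 -0.2 -7.6 -0. ]
 [-2.2  0.3  0.1  0.  -8.7  0. ]]
```

```bash
cat >ik.py <<'E'
from kin2 import *
k=fit()
lo=np.array([-2.95,-.25,-1.52,.18,-1.44,.02,-3.0]);hi=np.array([2.95,2.06,1.56,2.33,4.58,2.06,3.0])
def ik(p,d,q0):
    best=None
    for s in range(12):
        x0=np.clip(q0+(np.random.RandomState(s).randn(7)*.5*(s>0)),lo+.01,hi-.01)
        r=least_squares(lambda q:np.r_[fk2(q,k)[0]-p,300*(fk2(q,k)[1].as_matrix()[:,2]-d),2*(q-q0)[:6]],x0,bounds=(lo,hi))
        e=np.abs(r.fun[:6]).max()
        if best is None or r.cost<best[0]: best=(r.cost,e,r.x)
    return best
E
cat >plan.py <<'E'
from h import *
p,psi=np.radians(30),np.radians(-45)
d=np.array([np.cos(p)*np.cos(psi),np.cos(p)*np.sin(psi),-np.sin(p)])
n=np.cross([0,1,0],d)*-1;n=np.array([-d[2],0,d[0]]);n/=np.linalg.norm(n)
R=np.c_[-n,np.cross(n,d),d]
def tcp(a,gap=0,yc=92): 
    b=np.array([677-195*np.cos(a),yc,100+195*np.sin(a)]);return b-(19+gap)*n-60*d
E
python3 - <<'E'
from ik import *; from plan import *
print(d,n,np.linalg.det(R)); q=Q[-1]
for P in [np.array([390,180,250]),tcp(0,25),tcp(0),tcp(.5),tcp(1.0)]:
    c,e,q=ik(P,d,q);print(P.round(),round(e,2),q.round(2))
E
```

```text
[ 0.61237244 -0.61237244 -0.5       ] [0.63245553 0.         0.77459667] 1.0
[390 180 250] 0.03 [-0.47  0.22 -0.71  2.16  1.09  1.51  1.28]
[417. 129.  96.] 0.01 [-0.47  0.57 -0.58  2.26  1.38  1.4   1.41]
[433. 129. 115.] 0.0 [-0.44  0.52 -0.58  2.24  1.37  1.39  1.41]
[457. 129. 209.] 0.0 [-0.38  0.3  -0.59  2.18  1.26  1.36  1.14]
[523. 129. 279.] 0.0 [-0.32  0.25 -0.55  2.02  1.25  1.34  1.1 ]
```

```bash
python3 - <<'E'
from st import *; from plan import *
print(to(P0,R0,[390,180,250],R))
E
```

```text
t 2.4 p [440.4  56.9 223.4] z [ 0.551 -0.002 -0.834] y [ 0.003  1.    -0.   ] q [ 0.254 -0.253 -0.485  2.326  0.05   0.472  1.277] F [ 0.1  0.3 -1.5] op -0.1
(array([ 0.028,  0.123, -0.05 ]), array([ 37.4, -16.7,   5.6]))
```

Emit:
{"fn": "play_rows", "kwargs": {
  "motion": [
    [0, [0.0, 0.03, -0.01], [0, 3, 0]],
    [0, [0.005, 0.06, -0.03], [5, 0, 1]],
    [0, [0.01, 0.08, -0.04], [10, -4, 2]],
    [0, [0.015, 0.1, -0.05], [16, -8, 3]],
    [0, [0.02, 0.12, -0.05], [22, -10, 4]],
    [0, [0.028, 0.123, -0.05], [28, -12, 4]],
    [0, [0.028, 0.123, -0.05], [33, -15, 5]],
    [0, [0.028, 0.123, -0.05], [37, -17, 6]],
    [0, [0.028, 0.123, -0.05], [37, -17, 6]],
    [0, [0.028, 0.123, -0.05], [37, -17, 6]]
  ]
}}

```text
time: 3.4
tcp_pos: [389.6, 182.5, 246.9]
orientation: [0.348, 2.156, -0.729]
contact_force: [-0.6, -0.0, -0.7]
opening: 0.2
```

```bash
python3 - <<'E'
from st import *; from plan import *
print(d,R[:,1]);print(to(P0,R0,tcp(0,28),R))
E
```

```text
t 3.4 p [389.6 182.5 246.9] z [ 0.617 -0.607 -0.501] y [ 0.472  0.795 -0.382] q [-0.213  0.302 -0.987  2.116  1.127  1.628 -0.42 ] F [-0.6 -0.  -0.7] op 0.2
[ 0.61237244 -0.61237244 -0.5       ] [ 0.47434165  0.79056942 -0.38729833]
(array([0.103, 0.028, 0.125]), array([ 0.4,  0.1, -0.1]))
```

```bash
python3 - <<'E'
from st import *; from plan import *
print(to(P0,R0,[385,150,98],R),tcp(0,28),tcp(0))
E
```

```text
t 3.4 p [389.6 182.5 246.9] z [ 0.617 -0.607 -0.501] y [ 0.472  0.795 -0.382] q [-0.213  0.302 -0.987  2.116  1.127  1.628 -0.42 ] F [-0.6 -0.  -0.7] op 0.2
(array([0.118, 0.029, 0.091]), array([ 0.4,  0.1, -0.1])) [415.53224385 128.74234614  93.59395655] [433.24099875 128.74234614 115.28266328]
```

Emit:
{"fn": "play_rows", "kwargs": {
  "motion": [
    [0, [0.02, 0.005, 0.015], [0, 0, 0]],
    [0, [0.04, 0.01, 0.03], [0, 0, 0]],
    [0, [0.06, 0.015, 0.045], [0, 0, 0]],
    [0, [0.08, 0.02, 0.06], [0, 0, 0]],
    [0, [0.1, 0.025, 0.075], [0, 0, 0]],
    [0, [0.118, 0.029, 0.091], [0, 0, 0]],
    [0, [0.118, 0.029, 0.091], [0, 0, 0]],
    [0, [0.118, 0.029, 0.091], [0, 0, 0]]
  ]
}}

```text
time: 4.2
tcp_pos: [386.3, 149.4, 102.8]
orientation: [0.354, 2.153, -0.724]
contact_force: [0.4, 0.4, 1.0]
opening: 0.3
```

```bash
python3 - <<'E'
from st import *; from plan import *
from bench import cams
for t in("side","top"):
    D=cams.get_image(t);cv2.imwrite(f"pics/{t}1.png",cv2.resize(D["img"][150:350,230:430],None,fx=3,fy=3)[:,:,::-1])
for g in (10,5,0): print(g,to(P0,R0,tcp(0,g),R))
for a in (.1,.2,.3,.4,.5,.6,.7,.8,.9,.95,1.0): print(a,to(P0,R0,tcp(a,0),R)[0])
E
```

```text
t 4.2 p [386.3 149.4 102.8] z [ 0.618 -0.606 -0.5  ] y [ 0.475  0.795 -0.376] q [-0.317  0.609 -0.845  2.249  1.321  1.587 -0.789] F [0.4 0.4 1. ] op 0.3
10 (array([-0.029,  0.001,  0.035]), array([ 0.5,  0.2, -0.5]))
5 (array([-0.034,  0.001,  0.035]), array([ 0.5,  0.2, -0.5]))
0 (array([-0.039,  0.001,  0.035]), array([ 0.5,  0.2, -0.5]))
0.1 [-0.055 -0.006  0.026]
0.2 [-0.072 -0.012  0.018]
0.3 [-0.09  -0.016  0.012]
0.4 [-0.108 -0.02   0.007]
0.5 [-0.127 -0.023  0.003]
0.6 [-0.146 -0.024  0.001]
0.7 [-0.166 -0.024  0.001]
0.8 [-0.185 -0.023  0.002]
0.9 [-0.205 -0.021  0.004]
0.95 [-0.214 -0.02   0.006]
1.0 [-0.223 -0.018  0.009]
```

View pics/side1.png

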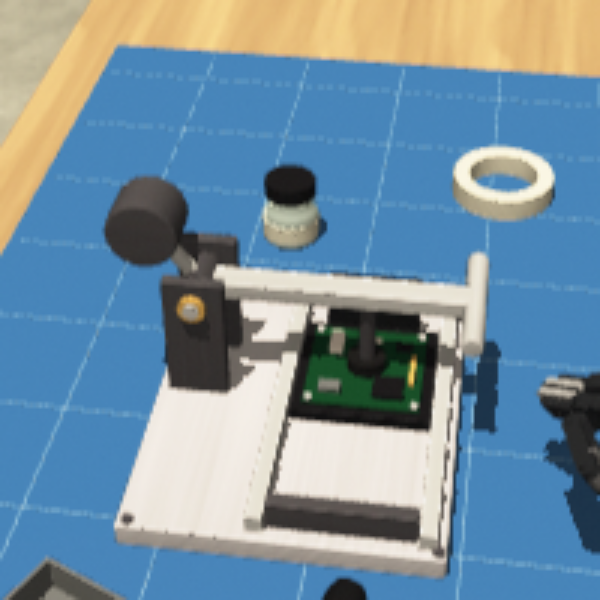

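View pics/top1.png

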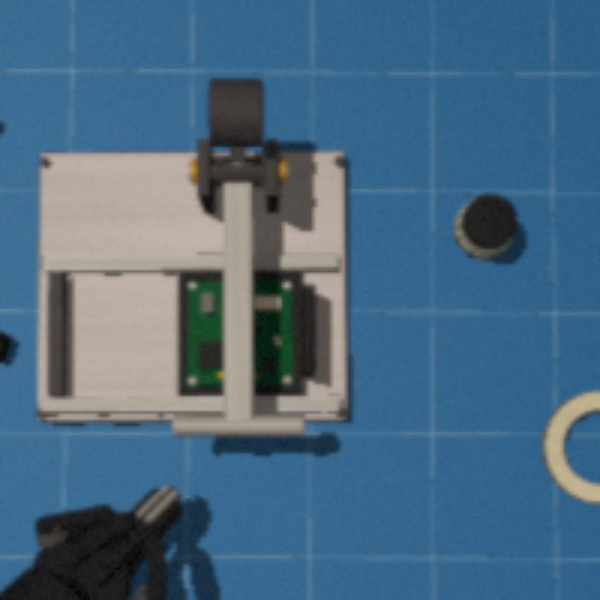

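The fingertip is at about crop (170,490) in the top view, clear in front of and to the left of the bar end at (175,427). Path in is free. Next: slide under, then close the gap.

Emit:
{"fn": "play_rows", "kwargs": {
  "motion": [
    [0, [-0.003, 0, 0.01], [0, 0, 0]],
    [0, [-0.006, 0, 0.02], [0, 0, 0]],
    [0, [-0.01, 0.001, 0.03], [0, 0, 0]],
    [0, [-0.015, 0.001, 0.035], [0, 0, 0]],
    [0, [-0.02, 0.001, 0.035], [0, 0, 0]],
    [0, [-0.025, 0.001, 0.035], [0, 0, 0]],
    [0, [-0.025, 0.001, 0.035], [0, 0, 0]]
  ]
}}

```text
time: 5.0
tcp_pos: [424.2, 129.1, 104.2]
orientation: [0.355, 2.152, -0.724]
contact_force: [0.3, -0.2, 0.1]
opening: 0.2
```

```bash
python3 - <<'E'
from st import *; from plan import *
print("delta",P0-tcp(0))
from bench import cams
for t in("side","top"):
    D=cams.get_image(t);cv2.imwrite(f"pics/{t}2.png",cv2.resize(D["img"][200:330,270:430],None,fx=4,fy=4)[:,:,::-1])
for a in (0,.1,.2,.3,.4,.5,.6,.7,.8,.9,.95,1.0): print(a,to(P0,R0,tcp(a,0),R)[0])
E
```

```text
t 5.0 p [424.2 129.1 104.2] z [ 0.619 -0.606 -0.5  ] y [ 0.476  0.795 -0.376] q [-0.242  0.595 -0.807  2.236  1.397  1.534 -0.723] F [ 0.3 -0.2  0.1] op 0.2
delta [ -9.0117932    0.32252285 -11.09875485]
0 [-0.014 -0.     0.   ]
0.1 [-0.03  -0.007 -0.009]
0.2 [-0.047 -0.013 -0.017]
0.3 [-0.065 -0.018 -0.023]
0.4 [-0.083 -0.021 -0.028]
0.5 [-0.102 -0.024 -0.032]
0.6 [-0.122 -0.025 -0.034]
0.7 [-0.141 -0.026 -0.034]
0.8 [-0.16  -0.025 -0.033]
0.9 [-0.18  -0.022 -0.03 ]
0.95 [-0.189 -0.021 -0.029]
1.0 [-0.198 -0.019 -0.026]
```

View pics/side2.png

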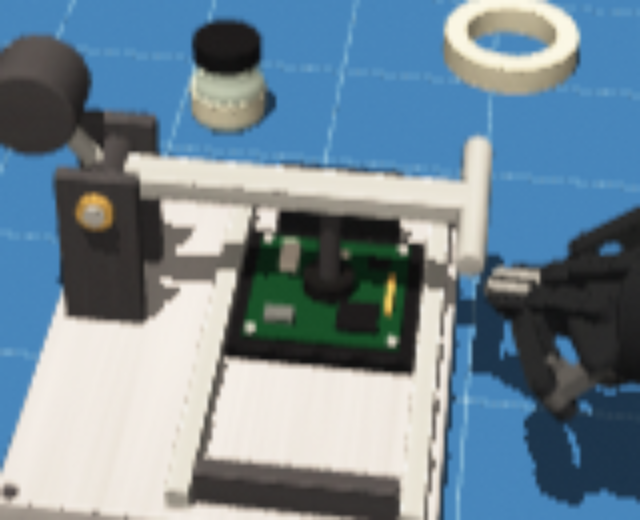

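View pics/top2.png

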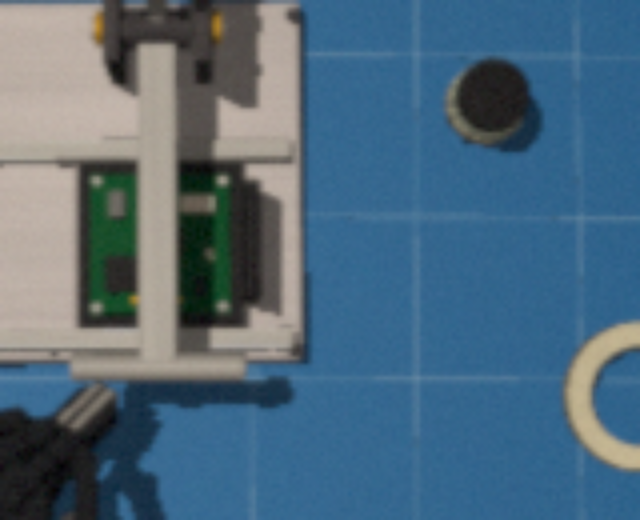

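Clear: the tip is just under the bar's front edge (top crop (100,388), bar edge at row 378), and in the side view it's below and left of the bar's left end (480,265). Starting a slow lift along the arc.

Emit:
{"fn": "play_rows", "kwargs": {
  "motion": [
    [0, [-0.005, 0.002, 0.004], [0, 0, 0]],
    [0, [-0.01, 0.002, 0.004], [0, 0, 0]],
    [0, [-0.014, 0.002, 0.004], [0, 0, 0]],
    [0, [-0.018, 0.001, 0.002], [0, 0, 0]],
    [0, [-0.022, -0.001, 0.0], [0, 0, 0]],
    [0, [-0.026, -0.003, -0.003], [0, 0, 0]],
    [0, [-0.03, -0.005, -0.005], [0, 0, 0]],
    [0, [-0.034, -0.006, -0.007], [0, 0, 0]],
    [0, [-0.038, -0.008, -0.009], [0, 0, 0]]
  ]
}}

```text
time: 6.0
tcp_pos: [438.2, 127.8, 141.0]
orientation: [0.353, 2.153, -0.725]
contact_force: [-1.0, 1.8, -1.0]
opening: -0.0
```

```bash
python3 - <<'E'
from st import *; from plan import *
from bench import cams
for t in("side","top"):
    D=cams.get_image(t);cv2.imwrite(f"pics/{t}3.png",cv2.resize(D["img"][200:330,270:430],None,fx=4,fy=4)[:,:,::-1])
for a in (0.1,.2,.3,.4,.5,.6,.7,.8,.9,.95,1.0): print(a,to(P0,R0,tcp(a,0),R)[0])
E
```

```text
t 6.0 p [438.2 127.8 141. ] z [ 0.618 -0.606 -0.5  ] y [ 0.475  0.795 -0.377] q [-0.191  0.504 -0.834  2.212  1.364  1.512 -0.611] F [-1.   1.8 -1. ] op -0.0
0.1 [0.007 0.001 0.   ]
0.2 [-0.009 -0.005 -0.008]
0.3 [-0.027 -0.01  -0.014]
0.4 [-0.046 -0.013 -0.019]
0.5 [-0.065 -0.016 -0.023]
0.6 [-0.084 -0.017 -0.025]
0.7 [-0.103 -0.017 -0.025]
0.8 [-0.123 -0.017 -0.024]
0.9 [-0.142 -0.014 -0.021]
0.95 [-0.152 -0.013 -0.02 ]
1.0 [-0.161 -0.011 -0.017]
```

View pics/side3.png

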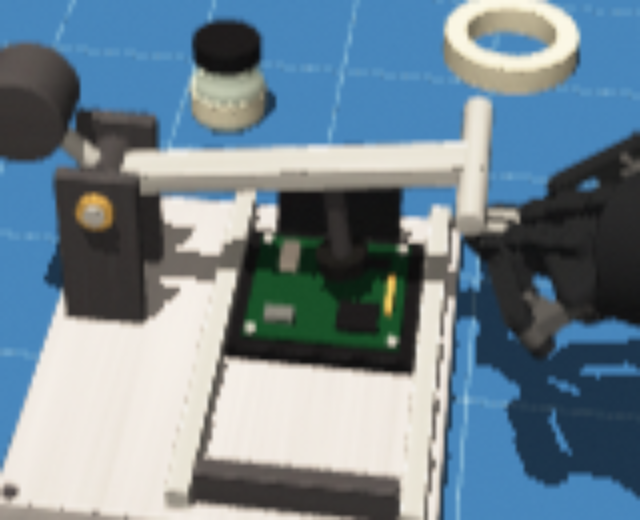

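The side view shows the foot off the board and the bar raised, resting on the finger at about (490,225). The arm is lifting at about 2 N, so I'll continue.

Emit:
{"fn": "play_rows", "kwargs": {
  "motion": [
    [0, [-0.005, 0, -0.002], [0, 0, 0]],
    [0, [-0.01, -0.002, -0.005], [0, 0, 0]],
    [0, [-0.015, -0.004, -0.007], [0, 0, 0]],
    [0, [-0.021, -0.006, -0.009], [0, 0, 0]],
    [0, [-0.027, -0.008, -0.011], [0, 0, 0]],
    [0, [-0.033, -0.009, -0.013], [0, 0, 0]],
    [0, [-0.04, -0.01, -0.015], [0, 0, 0]],
    [0, [-0.046, -0.011, -0.017], [0, 0, 0]],
    [0, [-0.052, -0.012, -0.018], [0, 0, 0]],
    [0, [-0.058, -0.013, -0.019], [0, 0, 0]]
  ]
}}

```text
time: 7.1
tcp_pos: [456.9, 128.7, 200.8]
orientation: [0.354, 2.153, -0.725]
contact_force: [-0.5, 0.4, -0.7]
opening: -0.0
```

```bash
python3 - <<'E'
from st import *; from plan import *
from bench import cams
for t in("side","top"):
    D=cams.get_image(t);cv2.imwrite(f"pics/{t}4.png",cv2.resize(D["img"][160:330,270:430],None,fx=3,fy=3)[:,:,::-1])
for a in (.4,.5,.6,.7,.8,.9,.95,1.0,1.05): print(a,to(P0,R0,tcp(a,0,94),R)[0])
E
```

```text
t 7.1 p [456.9 128.7 200.8] z [ 0.618 -0.606 -0.5  ] y [ 0.475  0.795 -0.377] q [-0.119  0.375 -0.871  2.157  1.303  1.485 -0.436] F [-0.5  0.4 -0.7] op -0.0
0.4 [ 0.013  0.001 -0.002]
0.5 [-0.006 -0.001 -0.005]
0.6 [-0.026 -0.003 -0.007]
0.7 [-0.045 -0.003 -0.008]
0.8 [-0.065 -0.002 -0.006]
0.9 [-0.084  0.    -0.004]
0.95 [-0.093  0.002 -0.002]
1.0 [-0.103  0.003  0.   ]
1.05 [-0.112  0.005  0.003]
```

View pics/side4.png

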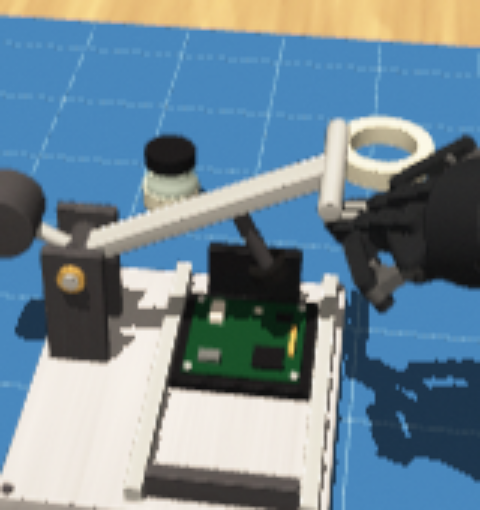

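View pics/top4.png

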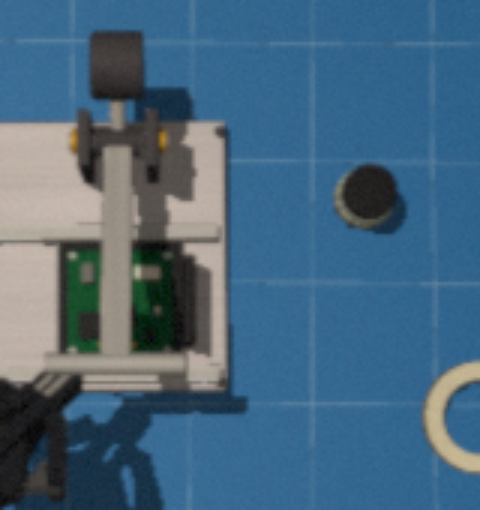

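Both views show the arm near 0.45 rad, with the bar on the finger at its left half. Continuing the arc.

Emit:
{"fn": "play_rows", "kwargs": {
  "motion": [
    [0, [-0.006, -0.001, -0.002], [0, 0, 0]],
    [0, [-0.012, -0.001, -0.004], [0, 0, 0]],
    [0, [-0.018, -0.002, -0.005], [0, 0, 0]],
    [0, [-0.024, -0.003, -0.006], [0, 0, 0]],
    [0, [-0.03, -0.003, -0.006], [0, 0, 0]],
    [0, [-0.036, -0.003, -0.007], [0, 0, 0]],
    [0, [-0.042, -0.003, -0.007], [0, 0, 0]],
    [0, [-0.048, -0.003, -0.007], [0, 0, 0]],
    [0, [-0.054, -0.003, -0.007], [0, 0, 0]],
    [0, [-0.06, -0.003, -0.006], [0, 0, 0]]
  ]
}}

```text
time: 8.2
tcp_pos: [489.4, 129.7, 251.6]
orientation: [0.353, 2.153, -0.725]
contact_force: [0.2, -0.2, -0.1]
opening: 0.2
```

```bash
python3 - <<'E'
from st import *; from plan import *
from bench import cams
for t in("side",):
    D=cams.get_image(t);cv2.imwrite(f"pics/{t}5.png",cv2.resize(D["img"][130:330,250:430],None,fx=3,fy=3)[:,:,::-1])
for a in (.6,.7,.8,.9,.95,1.0,1.05): print(a,to(P0,R0,tcp(a,0,94),R)[0])
E
```

```text
t 8.2 p [489.4 129.7 251.6] z [ 0.618 -0.606 -0.5  ] y [ 0.475  0.795 -0.377] q [-0.062  0.307 -0.872  2.067  1.281  1.462 -0.275] F [ 0.2 -0.2 -0.1] op 0.2
0.6 [ 0.034  0.    -0.001]
0.7 [ 0.015 -0.    -0.002]
0.8 [-0.005  0.001 -0.001]
0.9 [-0.024  0.003  0.002]
0.95 [-0.033  0.005  0.004]
1.0 [-0.043  0.006  0.006]
1.05 [-0.052  0.008  0.009]
```

View pics/side5.png

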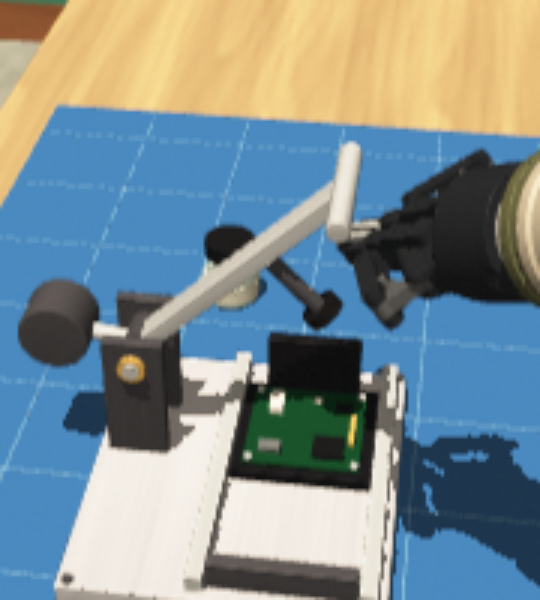

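The arm is at about 0.78 rad with near-zero force, close to the balance point. I'll ease it on to about 0.98.

Emit:
{"fn": "play_rows", "kwargs": {
  "motion": [
    [0, [-0.005, 0.001, -0.001], [0, 0, 0]],
    [0, [-0.01, 0.001, 0], [0, 0, 0]],
    [0, [-0.015, 0.002, 0.001], [0, 0, 0]],
    [0, [-0.02, 0.003, 0.002], [0, 0, 0]],
    [0, [-0.024, 0.003, 0.002], [0, 0, 0]],
    [0, [-0.028, 0.004, 0.003], [0, 0, 0]],
    [0, [-0.032, 0.005, 0.004], [0, 0, 0]],
    [0, [-0.036, 0.005, 0.004], [0, 0, 0]],
    [0, [-0.039, 0.006, 0.005], [0, 0, 0]],
    [0, [-0.039, 0.006, 0.005], [0, 0, 0]]
  ]
}}

```text
time: 9.25
tcp_pos: [519.7, 131.1, 277.1]
orientation: [0.354, 2.152, -0.725]
contact_force: [-0.2, -0.3, 0.5]
opening: 0.2
```

```bash
python3 - <<'E'
from st import *; from plan import *
from bench import cams
for t in("side",):
    D=cams.get_image(t);cv2.imwrite(f"pics/{t}6.png",cv2.resize(D["img"][130:330,250:430],None,fx=3,fy=3)[:,:,::-1])
E
```

```text
t 9.25 p [519.7 131.1 277.1] z [ 0.618 -0.607 -0.5  ] y [ 0.476  0.795 -0.377] q [-0.039  0.308 -0.857  1.99   1.292  1.456 -0.188] F [-0.2 -0.3  0.5] op 0.2
```

View pics/side6.png

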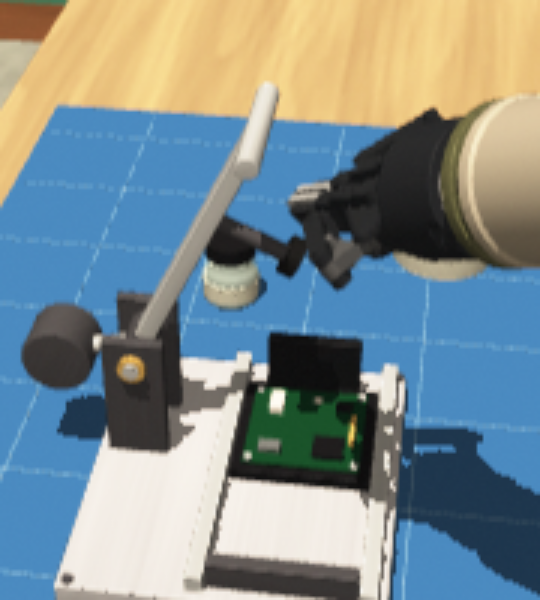

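The arm has left the finger and is swinging over by itself. I'll back off along the tool axis.

Emit:
{"fn": "play_rows", "kwargs": {
  "motion": [
    [0, [0, 0, -0.02], [0, 0, 0]],
    [0, [0, 0, -0.045], [0, 0, 0]],
    [0, [0, 0, -0.07], [0, 0, 0]],
    [0, [0, 0, -0.09], [0, 0, 0]],
    [0, [0, 0, -0.09], [0, 0, 0]]
  ]
}}

```text
time: 9.8
tcp_pos: [461.9, 189.2, 323.7]
orientation: [0.349, 2.152, -0.719]
contact_force: [0.5, 0.1, -0.4]
opening: 0.1
```

```bash
python3 - <<'E'
from st import *; from plan import *
D=Rz([0,0,-1],[1,0,0])
print(to(P0,R0,[480,60,320],D),to(P0,R0,[480,60,320],Rpitch(90)))
E
```

```text
t 9.8 p [461.9 189.2 323.7] z [ 0.623 -0.602 -0.5  ] y [ 0.472  0.798 -0.374] q [-0.134  0.25  -0.937  1.939  1.172  1.6   -0.169] F [ 0.5  0.1 -0.4] op 0.1
(array([-0.009, -0.093,  0.091]), array([11.3, 62.8, 64.6])) (array([-0.009, -0.093,  0.091]), array([-34.4,  49.5, -16.7]))
```

Emit:
{"fn": "play_rows", "kwargs": {
  "motion": [
    [0, [-0.001, -0.01, 0.01], [1, 6, 6]],
    [0, [-0.002, -0.02, 0.02], [2, 12, 12]],
    [0, [-0.003, -0.03, 0.03], [3, 18, 18]],
    [0, [-0.004, -0.04, 0.04], [4, 24, 24]],
    [0, [-0.005, -0.05, 0.05], [5, 30, 30]],
    [0, [-0.006, -0.06, 0.06], [6, 36, 36]],
    [0, [-0.007, -0.07, 0.07], [7, 42, 42]],
    [0, [-0.008, -0.08, 0.08], [8, 48, 48]],
    [0, [-0.009, -0.09, 0.09], [10, 54, 55]],
    [0, [-0.009, -0.093, 0.091], [11, 60, 61]]
  ]
}}

```text
time: 10.8
tcp_pos: [481.6, 54.7, 318.3]
orientation: [2.13, 2.25, -0.068]
contact_force: [-0.0, -0.7, -1.2]
opening: 0.3
```

```bash
python3 - <<'E'
from st import *; from plan import *
from bench import cams
D=Rz([0,0,-1],[1,0,0])
print(to(P0,R0,[500,-55,300],D),to(P0,R0,[480,60,320],D))
I=cams.get_image("side");cv2.imwrite(f"pics/side7.png",I["img"][:,:,::-1])
I=cams.get_image("top");cv2.imwrite(f"pics/top7.png",I["img"][:,:,::-1])
E
```

```text
t 10.8 p [481.6  54.7 318.3] z [ 0.001 -0.061 -0.998] y [ 0.998  0.055 -0.002] q [ 0.441  0.129 -0.713  1.688  0.146  1.373 -0.243] F [-0.  -0.7 -1.2] op 0.3
(array([-0.109,  0.012,  0.025]), array([-0. ,  3.5,  3.1])) (array([ 0.005, -0.001, -0.002]), array([-0. ,  3.5,  3.1]))
```

View pics/side7.png

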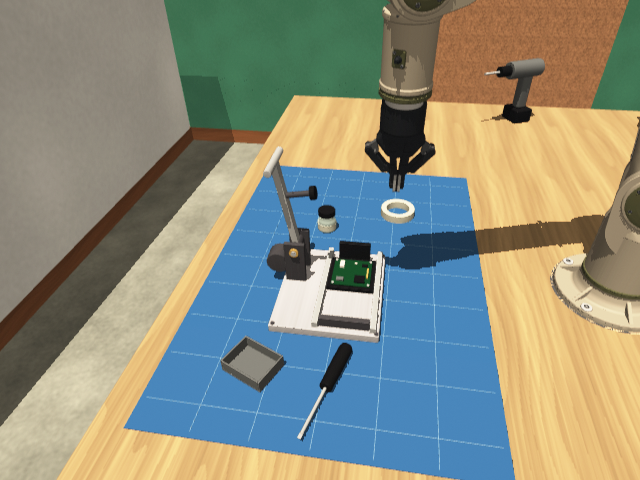

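View pics/top7.png

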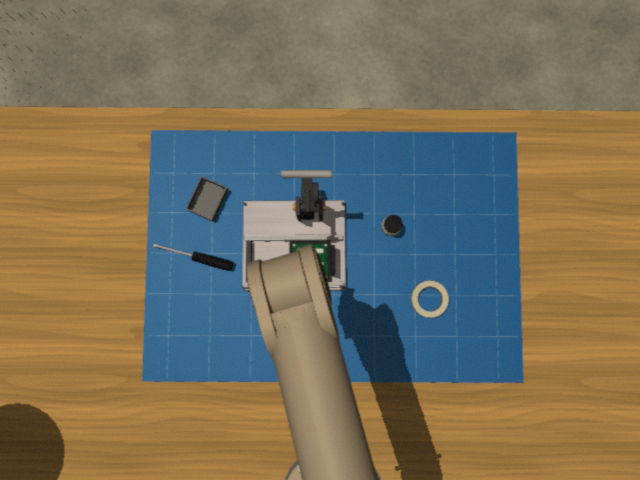

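The hold-down arm stands raised at its stop, leaning back (bar at side (275,160), top (306,174)), and the bystanders are in place. Now the tool goes to the -y side of the tab.

```bash
python3 - <<'E'
from st import *; from plan import *
D=Rz([0,0,-1],[1,0,0])
print(to(P0,R0,[545,-55,300],D),to(P0,R0,[545,-55,120],D))
E
```

```text
t 10.9 p [482.   53.  318.1] z [ 0.001 -0.063 -0.998] y [ 0.999  0.053 -0.002] q [ 0.442  0.129 -0.711  1.688  0.149  1.373 -0.243] F [-0.5 -0.5  0.1] op 0.2
(array([-0.11 ,  0.057,  0.025]), array([-0. ,  3.6,  3. ])) (array([-0.098,  0.058,  0.205]), array([-0. ,  3.6,  3. ]))
```

Emit:
{"fn": "play_rows", "kwargs": {
  "motion": [
    [0, [-0.03, 0.01, 0.005], [0, 2, 2]],
    [0, [-0.065, 0.025, 0.01], [0, 3.6, 3]],
    [0, [-0.1, 0.042, 0.02], [0, 3.6, 3]],
    [0, [-0.11, 0.057, 0.025], [0, 3.6, 3]],
    [0, [-0.11, 0.057, 0.025], [0, 3.6, 3]],
    [0, [-0.107, 0.058, 0.06], [0, 3.6, 3]],
    [0, [-0.105, 0.058, 0.1], [0, 3.6, 3]],
    [0, [-0.102, 0.058, 0.14], [0, 3.6, 3]],
    [0, [-0.1, 0.058, 0.17], [0, 3.6, 3]],
    [0, [-0.1, 0.058, 0.17], [0, 3.6, 3]]
  ]
}}

```text
time: 11.9
tcp_pos: [542.8, -48.3, 151.3]
orientation: [-2.201, -2.236, 0.01]
contact_force: [0.1, -0.1, -0.2]
opening: -0.6
```

```bash
python3 - <<'E'
from st import *; from plan import *
from bench import cams
D=Rz([0,0,-1],[1,0,0])
print(to(P0,R0,[545,-40,120],D),to(P0,R0,[545,-20,120],D))
I=cams.get_image("side");cv2.imwrite(f"pics/side8.png",cv2.resize(I["img"][130:350,230:470],None,fx=2.5,fy=2.5)[:,:,::-1])
E
```

```text
t 11.9 p [542.8 -48.3 151.3] z [-0.008 -0.002 -1.   ] y [ 1.     0.016 -0.008] q [ 0.507  0.41  -0.59   1.758  0.258  1.06  -0.159] F [ 0.1 -0.1 -0.2] op -0.6
(array([0.008, 0.003, 0.031]), array([-0.4,  0.1,  0.9])) (array([0.028, 0.003, 0.031]), array([-0.4,  0.1,  0.9]))
```

View pics/side8.png

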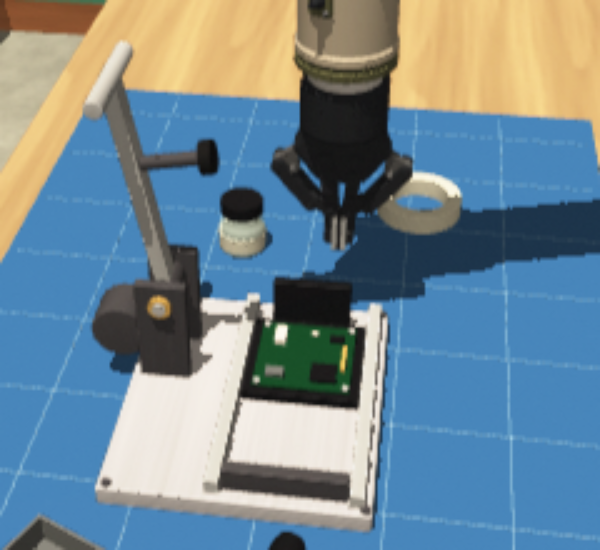

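The tool is on the free side of the tab (tip at crop (340,240), tab at (312,300)) and clear of the raised arm. I'll descend and then push slowly.

Emit:
{"fn": "play_rows", "kwargs": {
  "motion": [
    [0, [0, 0.003, 0.012], [0, 0, 0.9]],
    [0, [0, 0.003, 0.024], [0, 0, 0.9]],
    [0, [0, 0.003, 0.031], [0, 0, 0.9]],
    [0, [0.006, 0.003, 0.031], [0, 0, 0.9]],
    [0, [0.012, 0.003, 0.031], [0, 0, 0.9]],
    [0, [0.018, 0.003, 0.031], [0, 0, 0.9]],
    [0, [0.023, 0.003, 0.031], [0, 0, 0.9]],
    [0, [0.027, 0.003, 0.031], [0, 0, 0.9]],
    [0, [0.031, 0.003, 0.031], [0, 0, 0.9]],
    [0, [0.035, 0.003, 0.031], [0, 0, 0.9]]
  ]
}}

```text
time: 12.95
tcp_pos: [548.6, -15.1, 124.2]
orientation: [2.227, 2.214, -0.002]
contact_force: [0.2, -0.0, 0.3]
opening: 0.0
```

Emit:
{"fn": "play_rows", "kwargs": {
  "motion": [
    [0, [0.004, 0, 0], [0, 0, 0]],
    [0, [0.008, 0, 0], [0, 0, 0]],
    [0, [0.012, 0, 0], [0, 0, 0]],
    [0, [0.016, 0, 0], [0, 0, 0]],
    [0, [0.02, 0, 0], [0, 0, 0]],
    [0, [0.024, 0, 0], [0, 0, 0]],
    [0, [0.028, 0, 0], [0, 0, 0]],
    [0, [0.032, 0, 0], [0, 0, 0]]
  ]
}}

```text
time: 13.75
tcp_pos: [548.6, 16.9, 123.9]
orientation: [2.227, 2.214, -0.002]
contact_force: [-1.4, -2.2, -0.0]
opening: -0.0
```

```bash
python3 - <<'E'
from st import *; from plan import *
from bench import cams
I=cams.get_image("side");cv2.imwrite(f"pics/side9.png",cv2.resize(I["img"][130:350,230:470],None,fx=2.5,fy=2.5)[:,:,::-1])
E
```

```text
t 13.75 p [548.6  16.9 123.9] z [-0.    -0.002 -1.   ] y [ 1.    -0.006 -0.   ] q [ 0.385  0.451 -0.591  1.776  0.294  1.004 -0.326] F [-1.4 -2.2 -0. ] op -0.0
```

View pics/side9.png

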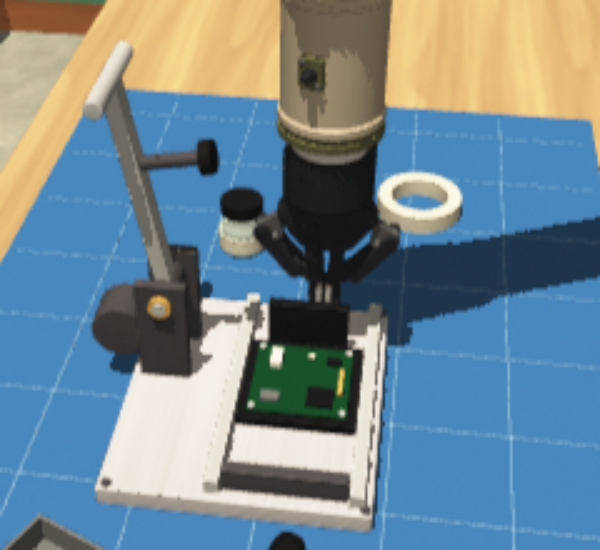

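The carriage is sliding at about 2 N with the finger on the tab at (322,292), and the arm is still up. Continuing.

Emit:
{"fn": "play_rows", "kwargs": {
  "motion": [
    [0, [0.004, 0, 0], [0, 0, 0]],
    [0, [0.008, 0, 0], [0, 0, 0]],
    [0, [0.012, 0, 0], [0, 0, 0]],
    [0, [0.016, 0, 0], [0, 0, 0]],
    [0, [0.02, 0, 0], [0, 0, 0]],
    [0, [0.024, 0, 0], [0, 0, 0]],
    [0, [0.028, 0, 0], [0, 0, 0]],
    [0, [0.032, 0, 0], [0, 0, 0]],
    [0, [0.036, 0, 0], [0, 0, 0]],
    [0, [0.04, 0, 0], [0, 0, 0]]
  ]
}}

```text
time: 14.8
tcp_pos: [549.0, 56.9, 123.9]
orientation: [2.227, 2.214, -0.002]
contact_force: [-1.6, -0.4, 0.5]
opening: -0.2
```

Emit:
{"fn": "play_rows", "kwargs": {
  "motion": [
    [0, [0.002, 0, 0], [0, 0, 0]],
    [0, [0.004, 0, 0], [0, 0, 0]],
    [0, [0.006, 0, 0], [0, 0, 0]],
    [0, [0.008, 0, 0], [0, 0, 0]],
    [0, [0.01, 0, 0], [0, 0, 0]]
  ]
}}

```text
time: 15.3
tcp_pos: [549.1, 66.7, 123.9]
orientation: [2.227, 2.214, -0.002]
contact_force: [-1.6, -2.5, -0.4]
opening: 0.1
```

```bash
python3 - <<'E'
from st import *; from plan import *
from bench import cams
for t in("side","top"):
    I=cams.get_image(t);cv2.imwrite(f"pics/{t}10.png",cv2.resize(I["img"][130:350,230:470],None,fx=2.5,fy=2.5)[:,:,::-1])
E
```

```text
t 15.3 p [549.1  66.7 123.9] z [ 0.    -0.002 -1.   ] y [ 1.    -0.006  0.   ] q [ 0.302  0.462 -0.603  1.765  0.305  1.01  -0.423] F [-1.6 -2.5 -0.4] op 0.1
```

View pics/side10.png

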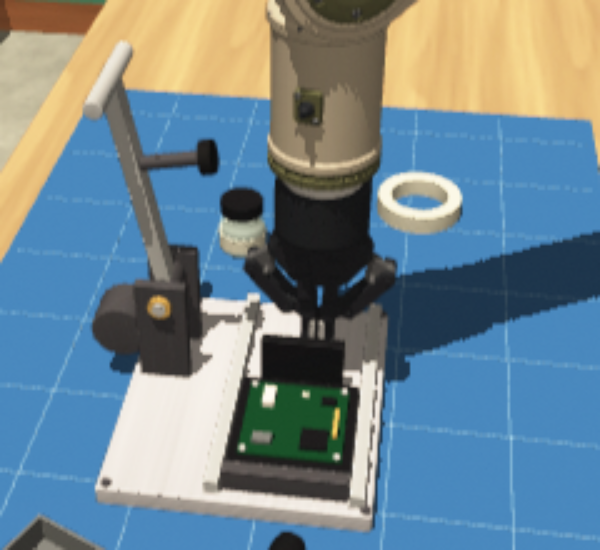

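The carriage is within about 8 mm of the stop (board edge at row 470, stop top edge at about 478). I'll finish in 1 mm steps.

Emit:
{"fn": "play_rows", "kwargs": {
  "motion": [
    [0, [0.001, 0, 0], [0, 0, 0]],
    [0, [0.002, 0, 0], [0, 0, 0]],
    [0, [0.003, 0, 0], [0, 0, 0]],
    [0, [0.004, 0, 0], [0, 0, 0]],
    [0, [0.005, 0, 0], [0, 0, 0]]
  ]
}}

```text
time: 15.9
tcp_pos: [549.2, 71.6, 124.0]
orientation: [2.227, 2.214, -0.002]
contact_force: [0.8, -1.7, -0.1]
opening: -0.2
```

Emit:
{"fn": "play_rows", "kwargs": {
  "motion": [
    [0, [0.001, 0, 0], [0, 0, 0]],
    [0, [0.002, 0, 0], [0, 0, 0]],
    [0, [0.002, 0, 0], [0, 0, 0]]
  ]
}}

```text
time: 16.2
tcp_pos: [549.1, 73.9, 123.9]
orientation: [2.227, 2.214, -0.002]
contact_force: [0.2, -0.4, 1.0]
opening: -0.2
```

Emit:
{"fn": "play_rows", "kwargs": {
  "motion": [
    [0, [0.001, 0, 0], [0, 0, 0]],
    [0, [0.002, 0, 0], [0, 0, 0]],
    [0, [0.002, 0, 0], [0, 0, 0]]
  ]
}}

```text
time: 16.5
tcp_pos: [549.2, 75.4, 123.9]
orientation: [2.227, 2.214, -0.002]
contact_force: [-0.8, -2.4, 0.7]
opening: -0.0
```

Emit:
{"fn": "play_rows", "kwargs": {
  "motion": [
    [0, [0.001, 0, 0], [0, 0, 0]],
    [0, [0.002, 0, 0], [0, 0, 0]],
    [0, [0.002, 0, 0], [0, 0, 0]]
  ]
}}

```text
time: 16.8
tcp_pos: [549.2, 75.6, 123.9]
orientation: [2.228, 2.211, -0.005]
contact_force: [-1.7, -8.6, 4.8]
opening: 0.4
```

The force rose to about 9 N while the tool stalled at y=75.6, so the carriage is on the end stop. Now I'll back away and lift clear.

Emit:
{"fn": "play_rows", "kwargs": {
  "motion": [
    [0, [-0.005, 0, 0], [0, 0, 0]],
    [0, [-0.015, 0, 0], [0, 0, 0]],
    [0, [-0.03, 0, 0], [0, 0, 0]],
    [0, [-0.05, 0, 0], [0, 0, 0]],
    [0, [-0.07, -0.01, -0.02], [0, 0, 0]],
    [0, [-0.09, -0.02, -0.05], [0, 0, 0]],
    [0, [-0.11, -0.03, -0.09], [0, 0, 0]],
    [0, [-0.12, -0.05, -0.13], [0, 0, 0]],
    [0, [-0.14, -0.07, -0.16], [0, 0, 0]],
    [0, [-0.16, -0.07, -0.17], [0, 0, 0]]
  ]
}}

```text
time: 17.8
tcp_pos: [477.4, -82.8, 298.0]
orientation: [2.224, 2.21, 0.001]
contact_force: [0.1, -0.3, 0.0]
opening: -0.0
```

Emit:
{"fn": "play_rows", "kwargs": {
  "motion": [
    [0, [-0.04, 0, 0], [0, 0, 0]],
    [0, [-0.08, 0, 0], [0, 0, 0]],
    [0, [-0.12, 0, 0], [0, 0, 0]],
    [0, [-0.16, 0, 0], [0, 0, 0]],
    [0, [-0.16, 0, 0], [0, 0, 0]]
  ]
}}

```text
time: 18.3
tcp_pos: [474.9, -249.3, 293.7]
orientation: [2.238, 2.202, -0.005]
contact_force: [0.5, -0.4, -0.6]
opening: 0.0
```

```bash
python3 - <<'E'
from st import *
from bench import cams
for t in("side","top"):
    I=cams.get_image(t);np.savez(f"{t}11.npz",**I);cv2.imwrite(f"pics/{t}11.png",I["img"][:,:,::-1])
im=load("top","11")[0];cv2.imwrite("pics/top11z.png",cv2.resize(im[160:300,225:365],None,fx=4,fy=4)[:,:,::-1])
E
```

```text
t 18.3 p [ 474.9 -249.3  293.7] z [-0.001 -0.003 -1.   ] y [ 1.    -0.016 -0.001] q [ 0.826  0.231 -0.476  1.614  0.112  1.322  0.317] F [ 0.5 -0.4 -0.6] op 0.0
```

View pics/side11.png

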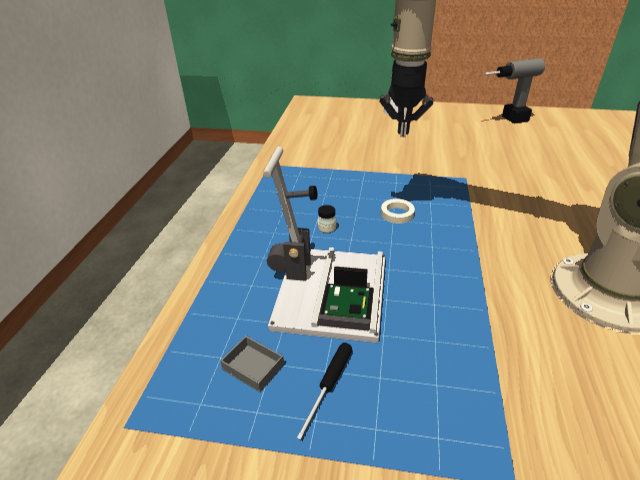

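View pics/top11z.png

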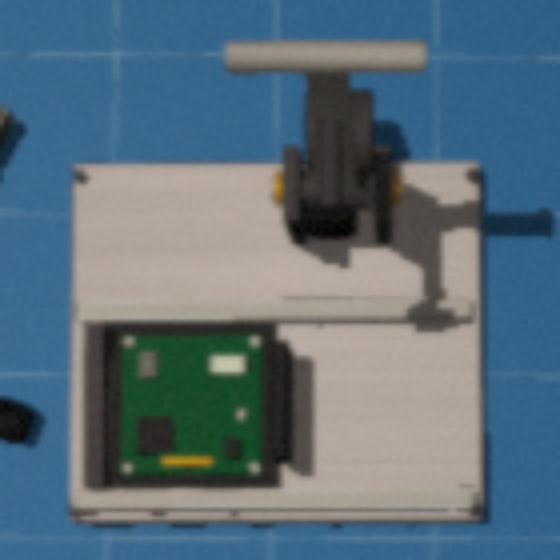

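View pics/top11.png

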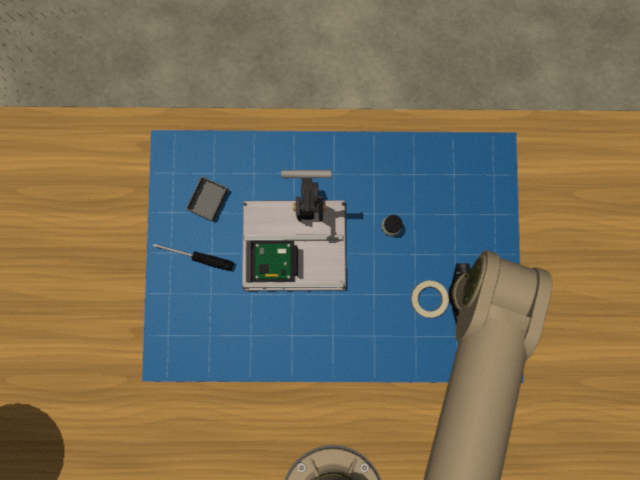

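The carriage touches the dark stop (crop columns 85–105, no gap; the board moved ≈37 px ≈ 90 mm). The arm is up, and the tape, jar, tray and screwdriver are at their starting pixels. Handing in.

```bash
python3 -c "
from bench import arm
print(arm.sign_off())"
```

```text
the job is handed in; nothing more can be done
None
```

The hold-down arm is raised and staying up by itself, and the board carriage is fully out against the end stop. I handed the job in at about 18 s, with the robot touching nothing.

- **Hold-down arm:** I pushed the bar up from below with the shut fingers. The arm swung on by itself past about 0.9 rad, and the force readings between moves were about 2 N at most. A straight-on approach ran into joint limits, so I came in diagonally from the left end of the bar.
- **Carriage:** I pushed it by its tab at about 2–3 N. At the end stop the tool stalled at y ≈ 75.6 mm and the force rose to about 10 N. Then I backed off.
- **Last pictures:** The arm is at its raised stop. The carriage shows no gap to the end stop and has moved about 90 mm. The screwdriver, tape roll, jar and tray have not visibly moved.
- **Disagreement:** The tool stopped about 1 mm past the 74.5 mm I expected, which is within the calibration error. During the early repositioning, joint 2 read -0.253 rad against its -0.25 limit for a moment, and I moved it away. No other check failed.

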